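# Fetch the red tape roll from the half-covered desk basket and stack it in the tape tower

## Task

The red roll of tape is tucked partly under the cover of the desk basket: draw it out from under the cover, lift it out of the basket and drop it into the white tape tower, flat and fully down on the yellow roll, so that the two form one column. The whiteboard eraser may be pushed aside, but it and the blue roll must stay in the basket, and the bottle and the pen pot must be left standing where they are. Let go of everything at the end.

Things in the scene. Friction and masses are not known exactly. Their poses are not given: they have to be found in the camera images.
- red_roll: red roll of tape with a brown cardboard core, the one to move; 66 mm in outside diameter, hole 44 mm in diameter right through, 22 mm thick, about 70 g, rigid, lying flat; origin at the centre of its underside, z up along the roll's axis (yaw means nothing). It starts flat on the basket's floor, its back 10 to 20 mm under the cover, in the left or right half of the basket
- blue_roll: blue roll of tape, same size as the red one; 66 mm in outside diameter, hole 44 mm in diameter right through, 22 mm thick, about 70 g, rigid, lying flat; origin at the centre of its underside, z up along the roll's axis (yaw means nothing). Starts in the other half of the basket, also partly under the cover; stays in the basket
- yellow_roll: yellow roll of tape, same size; 66 mm in outside diameter, hole 44 mm in diameter right through, 22 mm thick, about 70 g, rigid, lying flat; origin at the centre of its underside, z up along the roll's axis (yaw means nothing). Lies loose at the bottom of the tape tower and stays there
- eraser: whiteboard eraser, block 100 mm long (its x) by 40 mm wide (its y) by 32 mm high, grey felt below, black back, about 80 g, lies loose on the floor of the open part of the basket, roughly along the basket's x, often in the way of the red roll; origin at the centre of its underside. Can be swept along the floor
- basket: lime basket fixed to the table, outside 238 (x) by 288 (y) by 50 mm high, inside 230 by 280, inner floor at z = 5 mm. A fixed cover, 7 mm thick, level with the rim, underside 38 mm above the inner floor, roofs the inside from x = 65 mm to the +x wall (50 mm) over the full width; open above elsewhere. Origin: centre of underside; +x (cover) side faces away from the robot
- holder: ivory tape tower fixed to the table: upright round tube, inside diameter 71 mm, flaring to 77 mm over the top 7 mm, wall 5 mm, rim 48 mm and inner floor 6 mm above the table, on a round foot 104 mm wide, 5 mm high; origin at the centre of its underside. The yellow roll fills it to 28 mm; a roll seated on that has its underside at 28 mm and stands 2 mm proud of the rim
- bottle: clear bottle with white cap, standing beyond the basket, 64 mm in diameter, 180 mm high; origin at the centre of its underside; leave alone
- pen_pot: black pen pot, 72 mm in diameter, 95 mm high, with pens standing to about 140 mm, beyond the tape tower; origin at the centre of its underside; leave alone

How it is judged:
On the way:
1. the red roll has been lifted clear above the basket's rim (z of red_roll in the frame of basket above 0.055 m), for 0.1 s.
At the end, for the whole second after the job is handed in: the red roll rests in the tape tower on the yellow roll: centred within 5 mm, level within 0.1 rad, underside 24 to 31.5 mm above the table; the yellow roll is still at the tower's bottom; the blue roll and the eraser are in the basket, origins below 30 mm (horizontal distance between each of red_roll, yellow_roll and holder below 0.005 m and z of red_roll in the frame of holder between 0.024 and 0.0315 m and angle between red_roll's own z axis and vertical below 0.1 rad and linear speed of red_roll below 0.02 m/s and z of yellow_roll in the frame of holder below 0.0095 m and x of blue_roll in the frame of basket between -0.115 and 0.115 m and y of blue_roll in the frame of basket between -0.14 and 0.14 m and z of each of blue_roll, eraser in the frame of basket below 0.03 m and x of eraser in the frame of basket between -0.115 and 0.115 m and y of eraser in the frame of basket between -0.14 and 0.14 m); the robot touches nothing.
It fails at once if the bottle or the pen pot is shifted more than 25 mm or tipped (distance of any of bottle, pen_pot from where it was at the start of the episode above 0.025 m or angle between any of bottle, pen_pot's own z axis and vertical above 0.3 rad).
It also fails if it takes over 64 s, if anything falls off the work surface, if the arm or the gripper's body presses on something with over 40 N, if the wrist force passes 120 N, or if a joint passes its speed limit or range.

## Robot

A 7-joint arm with a two-finger parallel gripper is mounted at the origin on the work surface. World frame = base frame: x ahead of the robot, y to its left, z up, the work surface at z = 0. Lengths are in m, angles in rad, forces in N, time in s.
With the tool pointing down it reaches from about 0.425 to 0.925 m from the base axis. Payload 6.8 kg.
Tool frame: the origin (TCP) lies between the finger pads; the fingertips stand 22 mm ahead of it and the grasp point (between the pads) lies 3 mm ahead of it (bot.tip_reach is the distance from the TCP to the fingertips, in m); z points along the fingers, x is the direction in which the jaws open and shut, and the axes are right-handed (so a half turn about z gives the same grasp; the last joint's range is limited). The gripper opens to 85 mm and grips with 20 to 120 N. Pads are 22 mm wide; open, the fingers measure 114 mm over their backs; the gripper's body (76 mm by 85 mm) begins 54 mm behind the grasp point. The pads swing forward as they close: fully open they stand 13 mm farther back than shut.
Start: joints at [-1.29, 0.477, 0.022, 1.555, -0.011, 1.109, -0.083], TCP at [0.256, 0.625, 0.253] pointing down, gripper open.
Joint ranges: [-2.96, 2.96], [-0.34, 2.1], [-1.41, 1.46], [0.24, 2.44], [-1.37, 4.51], [0.17, 1.92], [-2.96, 2.96]. Speed limits (rad/s): [2.39, 2.39, 3.14, 3.14, 3.14, 3.14, 3.14].

## Interface

Orientations are given as a unit quaternion [w, x, y, z].
In Python, from station import bot gives the robot as it stands.
- The arm moves only by the tool step_arm, never from a script. Its argument "targets" is a list of rows, each a list of 5 numbers: the shift along the tool's x, y, z in mm, then the turn about the tool's z in degrees, then the closure, from 0 (fully open) to 1 (shut). In form: [[dx, dy, dz, spin, jaw], ...]. A call has 1 to 20 rows; each row is the pose to reach, as a shift and turn from the pose commanded when the call began, along the tool's axes at that moment; what a row does not reach only later rows make up. A row lasts 1/12 s, in which the tool goes at most 41.7 mm and 7.16 degrees, less where a joint would pass 70% of its speed; a pose out of reach is approached as far as the arm can. A call with a gripper value outside its range is refused whole. The fingers move at their own pace and stop on an object; "newtons" is the grip in N (left out, the last holds). Time passes only in rows, so rows that repeat a pose let the fingers close. It gives the time, the measured TCP pose, the force and the opening at its end, in the units of the state.
- bot.get_obs(): the state, without advancing time (a new reading comes with each control period).
- bot.read_camera(name): name is "side" or "top" or "wrist"; returns a dict with "frame" (480x640x3 uint8, red, green, blue), "z_map" (480x640 float32, m along the optical axis (not along the pixel's ray), 0 where there is no reading), "fov_y" (degrees; the focal length in pixels is half the picture's height over the tangent of half this angle, whatever the lens; pixels are square), "cx", "cy" (the principal point, pixels), "distortion" ([k1, k2, p1, p2, k3] as OpenCV has them; the pictures are not rectified), "R" (3x3) and "t" (3): a world point X has camera coordinates R X + t. Camera axes: x right, y down, z forward; pixel columns grow to the right and rows downward; lengths in m; the calibration is good to about 2 mm. A picture is of the moment at which its call begins.
- bot.hand_in(): hands the job in, once; it reports no verdict.
The state is a dict: "t": time; "q": joint angles; "joint_vel": joint speeds; "joint_torque": joint torques, N m; "eef_pos": TCP position; "tool_rot": TCP orientation; "contact_force": force on the tool from outside, world axes, zero at the start; "torque": the same for the moment, N m; "gripper_width": opening from 0.0 (shut) to 1.0 (fully open).
Only numpy, scipy, OpenCV 4.12 (cv2) and the standard library are available. Lean on these libraries where they do the work, as an engineer would, in place of code of your own. Each camera call takes 0.05 s, during which the arm holds its last target.

## Working session

There is one attempt and no reset: what is moved stays moved. The work goes in short steps, Python scripts to look and compute and a tool call to move; the robot and the scene stay as the last step left them, time stands still between calls to the robot, and variables do not carry over. Pictures are saved under pics/ and viewed, and the job is handed in when it is done.

Besides the shell and the picture viewer there is one more tool, called after "Emit:" in YAML: its name, and indented under it one key for each argument. step_arm: Moves the arm, as the interface text tells. Its arguments: {"type":"object","properties":{"targets":{"type":"array"},"newtons":{"type":"number"}},"required":["targets"]}

```bash
mkdir -p pics; ls; cat > h.py <<'E'
import numpy as np,cv2,math
from station import bot
def K(c):
    f=240/math.tan(math.radians(c['fov_y'])/2); return np.array([[f,0,c['cx']],[0,f,c['cy']],[0,0,1]])
def ray(c,uv,z):
    uv=np.array(uv,float).reshape(-1,1,2)
    n=cv2.undistortPoints(uv,K(c),np.array(c['distortion'],float)).reshape(-1,2)
    R=np.array(c['R']);t=np.array(c['t']);o=-R.T@t
    d=np.c_[n,np.ones(len(n))]@R
    return o+d*((z-o[2])/d[:,2])[:,None]
def cloud(c):
    v,u=np.mgrid[0:480,0:640];uv=np.c_[u.ravel(),v.ravel()].astype(float)
    n=cv2.undistortPoints(uv.reshape(-1,1,2),K(c),np.array(c['distortion'],float)).reshape(-1,2)
    z=c['z_map'].ravel().astype(float)
    P=np.c_[n*z[:,None],z]
    X=(P-np.array(c['t']))@np.array(c['R']); X[z==0]=np.nan
    return X.reshape(480,640,3)
def save(c,n): cv2.imwrite('pics/'+n,c['frame'][:,:,::-1])
E
python3 - <<'E'
from h import *
for n in ['side','top','wrist']:
    c=bot.read_camera(n); save(c,n+'0.png'); print(n,c['fov_y'],-np.array(c['R']).T@c['t'],c['distortion'])
print(bot.get_obs(), bot.tip_reach)
E
```

```text
pics
side 43.25596250701737 [0.15064886 0.44994362 0.60319451] [-0.21249658  0.          0.          0.          0.        ]
top 47.06709637795612 [0.51549326 0.00555829 0.78223528] [0.0123788 0.        0.        0.        0.       ]
wrist 65.7129492403089 [0.18857707 0.6522156  0.3731032 ] [-0.00189775  0.          0.          0.          0.        ]
{'t': 0.15, 'q': array([-1.29010607,  0.47763662,  0.0223469 ,  1.55616925, -0.01149035,
        1.10929041, -0.0830998 ]), 'joint_vel': array([ 2.31446091e-04, -1.12659224e-03,  1.88250575e-05, -5.77865024e-03,
       -1.61856247e-03,  1.02421365e-03,  4.67385248e-04]), 'joint_torque': array([ 2.71961522e-03, -5.96925938e+01,  1.61010761e+00, -2.81491184e+01,
        1.26272507e-02,  6.61775834e-03,  6.84006920e-06]), 'eef_pos': array([0.25572435, 0.62425298, 0.25255461]), 'tool_rot': array([ 4.25585708e-04,  8.30375706e-01,  5.57203476e-01, -5.40185255e-04]), 'contact_force': array([ 0.20251628, -0.04700509,  0.02052233]), 'torque': array([0.03824579, 0.05361342, 0.02033166]), 'gripper_width': 0.9980639637251884} 0.022
```

View pics/top0.png

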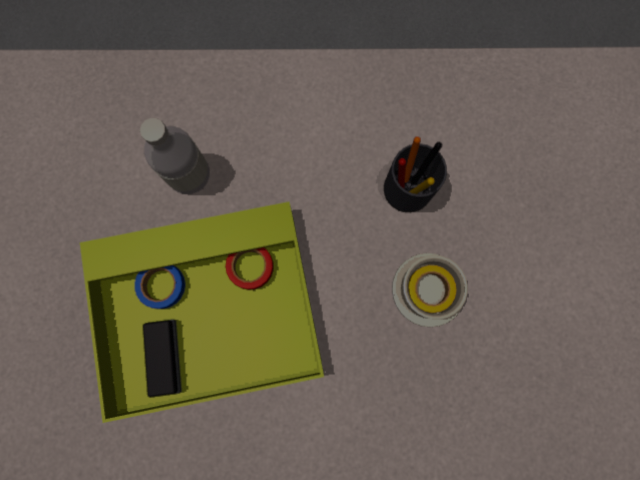

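View pics/side0.png

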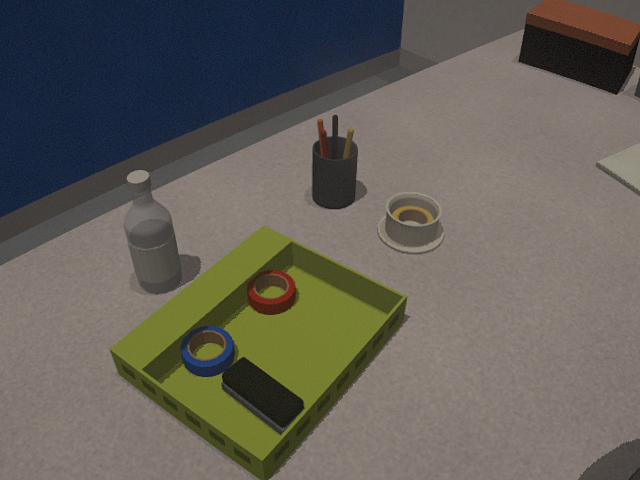

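View pics/wrist0.png

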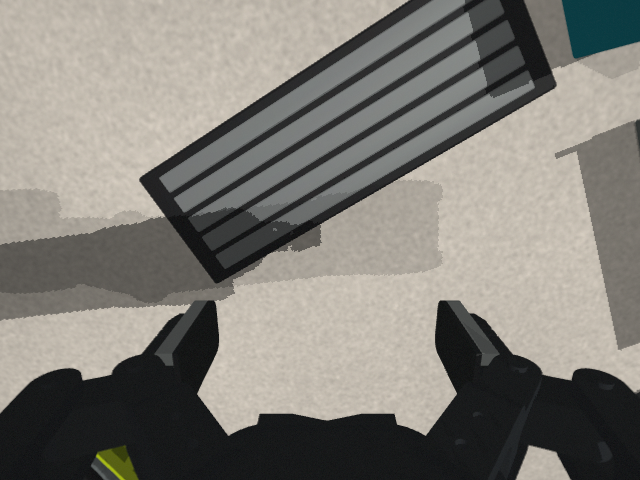

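```bash
cat > m.py <<'E'
from h import *
def circ(P):
    A=np.c_[2*P[:,:2],np.ones(len(P))];b=(P[:,:2]**2).sum(1)
    s=np.linalg.lstsq(A,b,rcond=None)[0];r=np.sqrt(s[2]+s[0]**2+s[1]**2);return s[:2],r,np.abs(np.hypot(*(P[:,:2]-s[:2]).T)-r)
def rob(P):
    for _ in range(4):
        c,r,e=circ(P);P=P[e<=max(np.percentile(e,85),.0008)]
    return np.round(c,4),round(r,4),len(P)
E
python3 - <<'E'
from m import *
o=bot.get_obs()
for n in ['top','side']:
    c=bot.read_camera(n);X=cloud(c);hsv=cv2.cvtColor(c['frame'],cv2.COLOR_RGB2HSV)
    H,S,V=cv2.split(hsv)
    ms={'red':((H<6)|(H>172))&(S>150)&(V>60),'blue':(H>100)&(H<130)&(S>120),'yel':(H>15)&(H<26)&(S>110)&(V>80)}
    for k,m in ms.items():
        m=m&(X[:,:,2]<.06)&(X[:,:,0]<.9)&(X[:,:,0]>.3)
        if k!='yel': m&=X[:,:,2]<.035
        p=X[m]; 
        if len(p)==0: print(n,k,0);continue
        zt=np.nanpercentile(p[:,2],[10,50,90]); top=p[(p[:,2]>(.022 if k!='yel' else .024))]
        print(n,k,len(p),np.round(zt,4),np.round(top.min(0),4),np.round(top.max(0),4),np.round(top.mean(0),4))
    # lime & black & white
    lime=(H>28)&(H<42)&(S>120);rim=lime&(X[:,:,2]>.043)&(X[:,:,2]<.06)
    pts=X[rim][:,:2].astype(np.float32);r=cv2.minAreaRect(pts*1000);print('basket',r,np.round(cv2.boxPoints(r)))
    blk=(V<50)&(X[:,:,2]>.028)&(X[:,:,2]<.045)&(X[:,:,1]>0)&(X[:,:,0]<.7)&(X[:,:,0]>.3)
    if blk.sum()>50: print('eraser',cv2.minAreaRect(X[blk][:,:2].astype(np.float32)*1000))
    if n=='top':
        z=X[:,:,2]; w=(z>.044)&(z<.052)&(X[:,:,1]<-.05)&(X[:,:,0]<.58)&(S<90)
        p=X[w];print('rim',len(p),p.min(0),p.max(0), rob(p))
        np.set_printoptions(suppress=True)
        m=ms['yel']&(z<.04)&(X[:,:,1]<-.05)&(X[:,:,0]<.58);p=X[m];print('yel fit',circ(p)[:2],p.min(0),p.max(0))
E
```

```text
top red 532 [0.0242 0.0259 0.0276] [0.5783 0.0704 0.0222] [0.6327 0.1342 0.0293] [0.6009 0.0992 0.0259]
top blue 682 [0.0226 0.0253 0.0271] [0.4515 0.1939 0.0221] [0.6097 0.2592 0.034 ] [0.5758 0.2216 0.0255]
top yel 988 [0.0234 0.0267 0.0286] [ 0.545  -0.1821  0.024 ] [0.6226 0.2222 0.0301] [ 0.5784 -0.1341  0.0269]
basket ((550.9066772460938, 164.3920440673828), (237.84178161621094, 288.87811279296875), 11.219069480895996) [[406. 283.]
 [462.  -0.]
 [696.  46.]
 [639. 329.]]
eraser ((519.1307983398438, 199.19558715820312), (181.76251220703125, 203.09518432617188), 11.298372268676758)
rim 404 [ 0.5350181  -0.19189101  0.04401947] [ 0.57993796 -0.10679522  0.04984909] (array([ 0.5764, -0.1489]), np.float64(0.0397), 210)
yel fit (array([ 0.57460685, -0.1500784 ]), np.float64(0.025816219139459907)) [ 0.54497442 -0.18456055  0.01562509] [ 0.57997212 -0.11748284  0.03012325]
side red 431 [0.0245 0.0263 0.0277] [0.5786 0.0739 0.0229] [0.6351 0.1372 0.0294] [0.5993 0.1068 0.0264]
side blue 966 [0.0118 0.0255 0.0273] [0.5505 0.1975 0.0221] [0.6164 0.262  0.0291] [0.5754 0.232  0.026 ]
side yel 364 [0.0224 0.0264 0.028 ] [ 0.5551 -0.1801  0.0242] [0.6292 0.2514 0.0302] [ 0.5911 -0.0356  0.0267]
basket ((639.7433471679688, -282.8511962890625), (239.9607391357422, 1204.883056640625), 11.193717002868652) [[ 405.  285.]
 [ 639. -897.]
 [ 874. -851.]
 [ 640.  331.]]
eraser ((539.1395874023438, 173.75062561035156), (220.96023559570312, 271.40582275390625), 11.131044387817383)
```

```bash
cat > m2.py <<'E'
from m import *
from scipy.optimize import least_squares
def fixfit(P,r):
    f=lambda c:np.hypot(P[:,0]-c[0],P[:,1]-c[1])-r
    s=least_squares(f,P[:,:2].mean(0),loss='soft_l1',f_scale=.001);return np.round(s.x,4),np.round(np.sqrt(np.mean(s.fun**2)),4)
def ring(c,m,z):
    m=m.astype(np.uint8);m=cv2.morphologyEx(m,cv2.MORPH_CLOSE,np.ones((3,3)))
    cs,h=cv2.findContours(m,cv2.RETR_CCOMP,cv2.CHAIN_APPROX_NONE)
    cs=sorted(cs,key=len)[::-1]
    return [ray(c,q.reshape(-1,2),z) for q in cs[:2]]
E
python3 - <<'E'
from m2 import *
b=np.array([.5509,.1644]);a=math.radians(11.2);ex=np.array([math.cos(a),math.sin(a)]);ey=np.array([-ex[1],ex[0]])
for n in ['top','side']:
    c=bot.read_camera(n);X=cloud(c);H,S,V=cv2.split(cv2.cvtColor(c['frame'],cv2.COLOR_RGB2HSV));z=X[:,:,2]
    near=lambda p:np.hypot(X[:,:,0]-p[0],X[:,:,1]-p[1])<.05
    for k,m,zz in [('red',((H<6)|(H>172))&(S>150)&near((.605,.103))&(z>.0225),.027),('blue',(H>100)&(H<130)&(S>120)&near((.58,.228))&(z>.0225),.027),
               ('yel',(H>12)&(H<28)&(S>100)&near((.577,-.149))&(z>.022)&(z<.04),.028),('rim',(S<90)&near((.577,-.149))&(z>.043)&(z<.053),.048)]:
        P=X[m];print(n,k,len(P),'zmed',np.round(np.median(P[:,2]),4),'meas ext',np.round(P.min(0),4),np.round(P.max(0),4), 'annfit27.5',fixfit(P,.0275 if k!='rim' else .0395))
        for q in ring(c,m,zz):
            q=q[:,:2]
            if k in('red','blue'):
                loc=(q-b)@ex; q=q[loc<.060]
            for r in (.033,.022) if k!='rim' else (.0405,.0385):
                if len(q)>15: print('   r',r,fixfit(q,r),len(q))
E
```

```text
top red 541 zmed 0.0258 meas ext [0.5784 0.0703 0.0225] [0.6342 0.1343 0.0303] annfit27.5 (array([0.6095, 0.1024]), np.float64(0.0024))
   r 0.033 (array([0.6141, 0.1025]), np.float64(0.0048)) 153
   r 0.022 (array([0.6049, 0.1014]), np.float64(0.0061)) 153
top blue 609 zmed 0.0256 meas ext [0.5531 0.1936 0.0226] [0.6095 0.2585 0.0304] annfit27.5 (array([0.5834, 0.2263]), np.float64(0.0026))
   r 0.033 (array([0.5868, 0.2257]), np.float64(0.0049)) 164
   r 0.022 (array([0.5788, 0.2255]), np.float64(0.0067)) 164
top yel 1045 zmed 0.0267 meas ext [ 0.5449 -0.1822  0.022 ] [ 0.6081 -0.1143  0.0387] annfit27.5 (array([ 0.5765, -0.1489]), np.float64(0.0033))
   r 0.033 (array([ 0.5764, -0.1487]), np.float64(0.0011)) 134
   r 0.022 (array([ 0.5761, -0.1487]), np.float64(0.01)) 134
   r 0.033 (array([ 0.5808, -0.137 ]), np.float64(0.0126)) 91
   r 0.022 (array([ 0.5764, -0.1486]), np.float64(0.0005)) 91
top rim 890 zmed 0.0463 meas ext [ 0.535 -0.192  0.043] [ 0.6205 -0.1064  0.05  ] annfit27.5 (array([ 0.5774, -0.1489]), np.float64(0.0019))
   r 0.0405 (array([ 0.5775, -0.1489]), np.float6
[... 809 characters left out ...]
0.2287]), np.float64(0.0026)) 71
side yel 222 zmed 0.0265 meas ext [ 0.5551 -0.1807  0.0221] [ 0.6134 -0.1295  0.0299] annfit27.5 (array([ 0.578 , -0.1483]), np.float64(0.0032))
   r 0.033 (array([ 0.5739, -0.1419]), np.float64(0.0051)) 97
   r 0.022 (array([ 0.581 , -0.1526]), np.float64(0.0046)) 97
side rim 477 zmed 0.046 meas ext [ 0.5357 -0.1898  0.043 ] [ 0.6204 -0.1026  0.0492] annfit27.5 (array([ 0.5773, -0.1457]), np.float64(0.0019))
   r 0.0405 (array([ 0.5762, -0.1441]), np.float64(0.0023)) 133
   r 0.0385 (array([ 0.5757, -0.1435]), np.float64(0.0042)) 133
   r 0.0405 (array([ 0.5768, -0.1409]), np.float64(0.0041)) 121
   r 0.0385 (array([ 0.5753, -0.1426]), np.float64(0.002)) 121
```

Emit:
step_arm:
  targets:
    - [-347,526,0,-33.5,1]
    - [-347,526,0,-33.5,1]
    - [-347,526,0,-33.5,1]
    - [-347,526,0,-33.5,1]
    - [-347,526,0,-33.5,1]
    - [-347,526,0,-33.5,1]
    - [-347,526,0,-33.5,1]
    - [-347,526,0,-33.5,1]
    - [-347,526,0,-33.5,1]
    - [-347,526,0,-33.5,1]
    - [-347,526,0,-33.5,1]
    - [-347,526,0,-33.5,1]
    - [-347,526,0,-33.5,1]
    - [-347,526,0,-33.5,1]
    - [-347,526,0,-33.5,1]
    - [-347,526,0,-33.5,1]
    - [-347,526,0,-33.5,1]
    - [-347,526,0,-33.5,1]
    - [-347,526,0,-33.5,1]
    - [-347,526,0,-33.5,1]
  newtons: 40

```text
t: 2.02
eef_pos: [0.6103, 0.1063, 0.2533]
tool_rot: [-0.0, 0.633, 0.774, 0.0]
contact_force: [-0.8, 0.6, 0.2]
gripper_width: -0.001
```

```bash
python3 - <<'E'
from m2 import *
c=bot.read_camera('wrist');save(c,'w1.png');X=cloud(c);H,S,V=cv2.split(cv2.cvtColor(c['frame'],cv2.COLOR_RGB2HSV));z=X[:,:,2]
o=bot.get_obs();print(o['eef_pos'],o['tool_rot'])
m=((H<6)|(H>172))&(S>130)&(z>.0225)&(z<.035)
P=X[m];print(len(P),np.median(P[:,2]),P.min(0),P.max(0),fixfit(P,.0275))
for q in ring(c,m,.027):
  loc=(q[:,:2]-[.5509,.1644])@[.981,.194];q=q[loc<.06]
  print([fixfit(q[:,:2],r) for r in(.033,.022)] if len(q)>10 else 0,len(q))
E
```

```text
[0.61035073 0.10612909 0.25332603] [-3.51557526e-04  6.33429455e-01  7.73800342e-01  1.83101730e-04]
1333 0.026937882122201183 [0.57917824 0.07245573 0.02264659] [0.63766775 0.13623627 0.02985896] (array([0.6108, 0.104 ]), np.float64(0.0025))
[(array([0.6143, 0.1047]), np.float64(0.0053)), (array([0.6061, 0.1031]), np.float64(0.0063))] 218
```

View pics/w1.png

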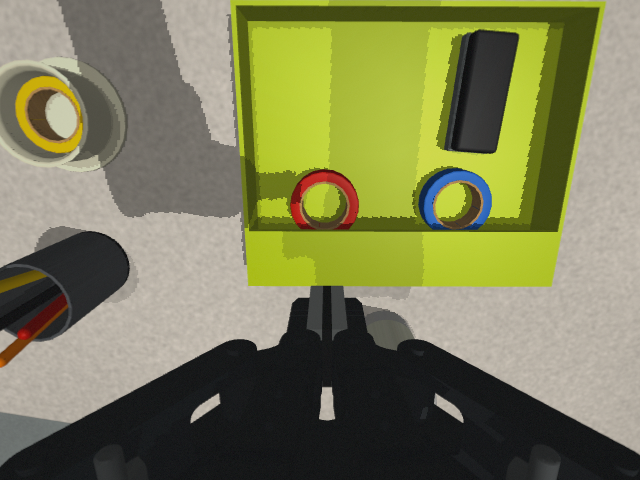

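```bash
python3 - <<'E'
from m2 import *
o=bot.get_obs();t=o['eef_pos']
th=math.radians(101.4);ax=np.array([math.cos(th),math.sin(th)]);ay=np.array([math.sin(th),-math.cos(th)])
for n in ['wrist','side','top']:
    c=bot.read_camera(n);save(c,n+'2.png');X=cloud(c)
    d=X-t;x=d[...,:2]@ax;y=d[...,:2]@ay;h=X[...,2]-(t[2]-.022)
    m=(np.abs(x)<.09)&(np.abs(y)<.09)&(h>-.01)
    for lo in range(-8,110,8):
        k=m&(h>=lo/1000)&(h<(lo+8)/1000)
        if k.sum()>5: print(n,lo,k.sum(),np.round(1000*np.percentile(x[k],[1,99])),np.round(1000*np.percentile(y[k],[1,99])))
E
```

```text
wrist 0 167 [-12.  11.] [-11.  -6.]
wrist 8 609 [-14.  13.] [-11.  -6.]
wrist 16 752 [-14.  13.] [-11.  -6.]
wrist 24 822 [-14.  13.] [-11.  -6.]
wrist 32 1096 [-10.   8.] [-11.  11.]
wrist 40 2097 [-30.  29.] [-13.   9.]
wrist 48 5509 [-36.  35.] [-13.   9.]
wrist 56 7364 [-41.  40.] [-12.   9.]
wrist 64 8300 [-48.  47.] [-17.   9.]
wrist 72 13291 [-54.  53.] [-17.   7.]
wrist 80 16031 [-59.  58.] [-17.  -3.]
wrist 88 8106 [-60.  56.] [-19.  -9.]
wrist 96 1113 [-19.  18.] [-20. -18.]
side 0 90 [-12.  12.] [-12.   8.]
side 8 155 [-13.  14.] [-12.   6.]
side 16 156 [-13.  14.] [-12.   7.]
side 24 168 [-14.  14.] [-12.   6.]
side 32 116 [-12.  14.] [-13.   1.]
side 40 190 [-28.  31.] [-15.  11.]
side 48 398 [-35.  37.] [-14.   9.]
side 56 348 [-41.  44.] [-16.  12.]
side 64 505 [-47.  50.] [-18.  13.]
side 72 465 [-54.  56.] [-18.  11.]
side 80 596 [-58.  62.] [-18.  11.]
side 88 709 [-58.  62.] [-20.  11.]
side 96 544 [-47.  51.] [-21.   5.]
side 104 562 [-37.  42.] [-20.   7.]
top 0 14 [-10.  -0.] [-12.  -8.]
top 8 26 [-16.  -2.] [-12.  -3.]
top 16 13 [-16.  -6.] [-12.  -6.]
top 40 8 [-30. -15.] [-13.  -7.]
top 48 89 [-38. -22.] [-14.  -1.]
top 56 66 [-44. -25.] [-13.  -3.]
top 64 78 [-50. -28.] [-14.  -4.]
top 72 73 [-55. -38.] [-13.  -4.]
top 80 157 [-63. -42.] [-14.  11.]
top 88 426 [-63. -43.] [-14.  11.]
top 96 157 [-54. -33.] [-12.   4.]
top 104 124 [-44. -34.] [-12.   8.]
```

View pics/side2.png

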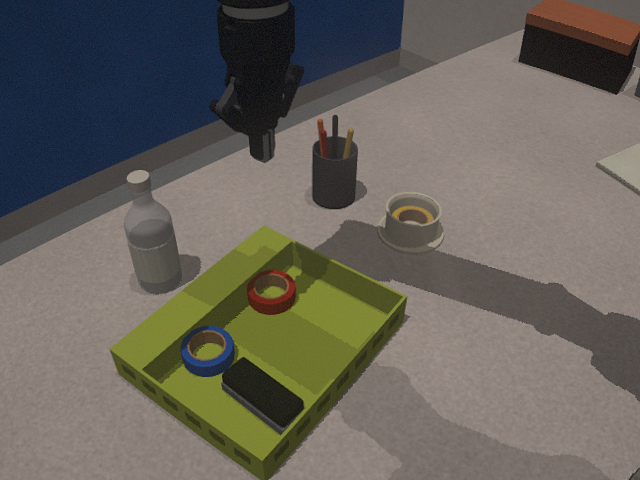

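Emit:
step_arm:
  targets:
    - [-2.5,-1.5,40,0,1]
    - [-2.5,-1.5,80,0,1]
    - [-2.5,-1.5,120,0,1]
    - [-2.5,-1.5,150,0,1]
    - [-2.5,-1.5,170,0,1]
    - [-2.5,-1.5,180,0,1]
    - [-2.5,-1.5,180,0,1]
    - [-2.5,-1.5,180,0,1]

```text
t: 2.88
eef_pos: [0.6105, 0.1017, 0.0738]
tool_rot: [0.0, 0.634, 0.773, 0.0]
contact_force: [0.7, 0.5, -0.3]
gripper_width: 0.0
```

```bash
python3 - <<'E'
from m2 import *
c=bot.read_camera('wrist');save(c,'w3.png');X=cloud(c);H,S,V=cv2.split(cv2.cvtColor(c['frame'],cv2.COLOR_RGB2HSV));z=X[:,:,2]
o=bot.get_obs();print(o['eef_pos'],o['tool_rot'])
m=((H<6)|(H>172))&(S>130)&(z>.0225)&(z<.035)
P=X[m];print(len(P),np.median(P[:,2]),P.min(0),P.max(0),fixfit(P,.0275))
E
```

```text
[0.61116095 0.1017252  0.07471076] [6.68198216e-04 6.34535757e-01 7.72892697e-01 8.97785171e-04]
4777 0.026967571981462612 [0.57908933 0.07205654 0.02251646] [0.63858485 0.13642234 0.02950459] (array([0.6107, 0.104 ]), np.float64(0.0027))
```

View pics/w3.png

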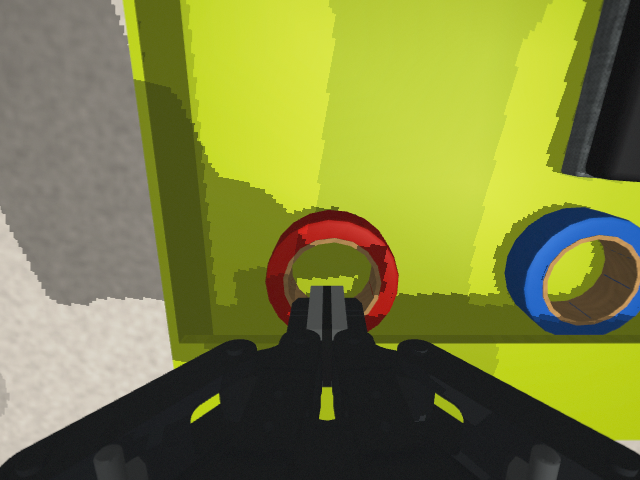

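Emit:
step_arm:
  targets:
    - [2,-1,10,0,1]
    - [2,-1,20,0,1]
    - [2,-1,28,0,1]
    - [2,-1,35,0,1]
    - [2,-1,40,0,1]
    - [2,-1,42,0,1]
    - [2,-1,42,0,1]

```text
t: 3.52
eef_pos: [0.6083, 0.103, 0.0305]
tool_rot: [-0.0, 0.635, 0.773, -0.0]
contact_force: [1.1, -0.7, -0.1]
gripper_width: 0.0
```

```bash
python3 - <<'E'
from m2 import *
for i in range(3):
    o=bot.get_obs();print(o['eef_pos'],o['contact_force'])
c=bot.read_camera('wrist');save(c,'w4.png');X=cloud(c);H,S,V=cv2.split(cv2.cvtColor(c['frame'],cv2.COLOR_RGB2HSV));z=X[:,:,2]
m=((H<6)|(H>172))&(S>130)&(z>.0225)&(z<.035)
P=X[m];print(len(P),np.median(P[:,2]),P.min(0),P.max(0),fixfit(P,.0275))
print(bot.get_obs()['eef_pos'])
E
```

```text
[0.60834488 0.10297907 0.0305362 ] [ 1.14649676 -0.66121222 -0.11179298]
[0.60834488 0.10297907 0.0305362 ] [ 1.14649676 -0.66121222 -0.11179298]
[0.60834488 0.10297907 0.0305362 ] [ 1.14649676 -0.66121222 -0.11179298]
6412 0.026917754338695393 [0.57877787 0.07199707 0.0225274 ] [0.6439262  0.13576393 0.02933072] (array([0.6101, 0.1039]), np.float64(0.0027))
[0.60864114 0.10307285 0.03100866]
```

View pics/w4.png

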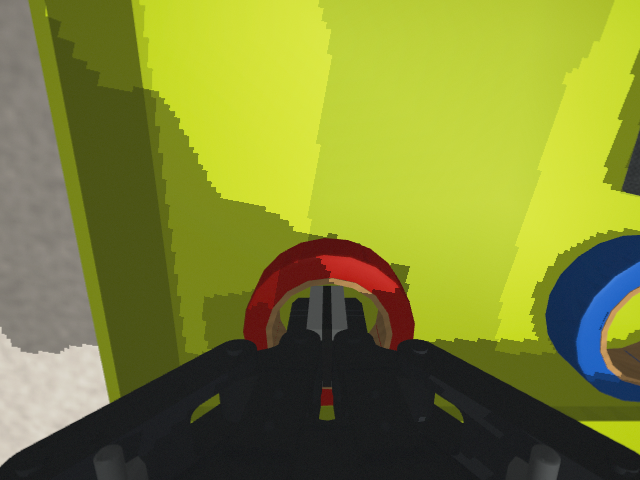

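Emit:
step_arm:
  targets:
    - [0,-5,0,0,1]
    - [0,-12,0,0,1]
    - [0,-20,0,0,1]
    - [0,-28,0,0,1]
    - [0,-36,0,0,1]
    - [0,-44,0,0,1]
    - [0,-50,0,0,1]
    - [0,-50,0,0,1]
    - [0,-50,0,0,0.9]
    - [0,-50,0,0,0.8]
    - [0,-50,0,0,0.65]
    - [0,-50,0,0,0.65]
    - [0,-50,0,0,0.65]
    - [0,-50,0,0,0.65]
  newtons: 50

```text
t: 4.73
eef_pos: [0.5596, 0.0935, 0.0313]
tool_rot: [-0.0, 0.635, 0.773, -0.0]
contact_force: [-1.1, 0.4, 2.5]
gripper_width: 0.167
```

```bash
python3 - <<'E'
from m2 import *
for n in ['wrist','side']:
    c=bot.read_camera(n);save(c,n+'5.png')
print(bot.get_obs())
E
```

```text
{'t': 4.8333, 'q': array([-0.3406631 ,  0.60576977,  0.0845555 ,  1.96892274, -0.08927352,
        0.57068667,  1.57073263]), 'joint_vel': array([-3.35900889e-04,  7.80379915e-04,  2.68275131e-04, -6.61310879e-04,
        6.32816201e-04, -1.55972079e-03,  1.76428959e-05]), 'joint_torque': array([ 5.81604440e-02, -5.48992932e+01,  3.04028325e+00, -1.74009132e+01,
        7.04496098e-02, -4.61709956e-01,  3.71939514e-02]), 'eef_pos': array([0.55957248, 0.09343749, 0.03124458]), 'tool_rot': array([-1.16492789e-04,  6.34591497e-01,  7.72847726e-01, -1.01183584e-04]), 'contact_force': array([-1.56955064, -0.43089741,  2.93895806]), 'torque': array([-0.05051734,  0.28519844, -0.05422669]), 'gripper_width': 0.16370965764117518}
```

View pics/wrist5.png

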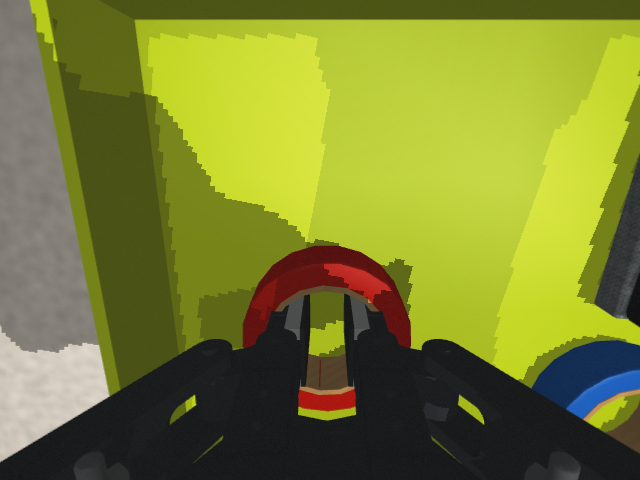

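View pics/side5.png

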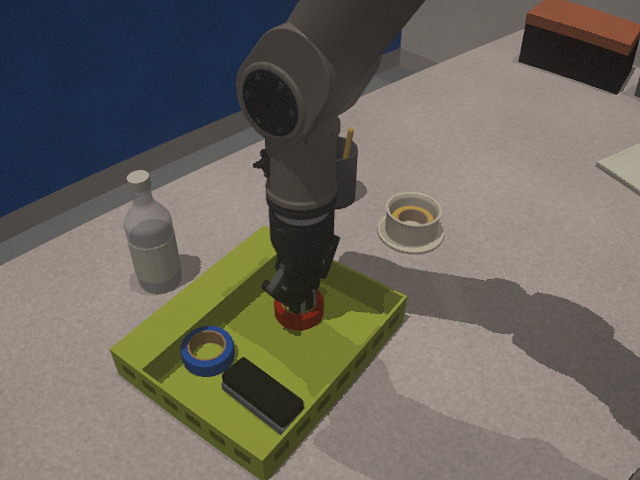

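Emit:
step_arm:
  targets:
    - [0,0,0,0,0.65]
    - [0,0,-5,0,0.65]
    - [0,0,-10,0,0.65]
    - [0,0,-20,0,0.65]
    - [0,0,-32,0,0.65]
    - [0,0,-46,0,0.65]
    - [0,0,-60,0,0.65]
    - [0,0,-75,0,0.65]
    - [0,0,-90,0,0.65]
    - [0,0,-100,0,0.65]
    - [0,0,-105,0,0.65]
    - [0,0,-105,0,0.65]
    - [0,0,-105,0,0.65]
  newtons: 70

```text
t: 5.92
eef_pos: [0.5596, 0.0934, 0.1364]
tool_rot: [0.0, 0.635, 0.773, 0.0]
contact_force: [0.7, -0.1, -0.9]
gripper_width: 0.178
```

```bash
cat > r.py <<'E'
from m2 import *
import sys
o=bot.get_obs();print(o['eef_pos'],o['tool_rot'],o['contact_force'],o['gripper_width'])
for n in ['wrist','side','top']:
    c=bot.read_camera(n);save(c,n+sys.argv[1]+'.png');X=cloud(c);H,S,V=cv2.split(cv2.cvtColor(c['frame'],cv2.COLOR_RGB2HSV))
    m=((H<6)|(H>172))&(S>130)&(np.linalg.norm(X-o['eef_pos'],axis=2)<.07)
    P=X[m]
    if len(P)<20: print(n,len(P));continue
    print(n,len(P),np.percentile(P,[1,99],axis=0).round(4).tolist())
    Q=P[P[:,2]>np.percentile(P[:,2],99)-.008]
E
python3 r.py 6
```

```text
[0.55957303 0.0934485  0.13636857] [2.78275275e-05 6.34581430e-01 7.72855999e-01 1.12840671e-04] [ 0.6914539  -0.14679697 -0.92064459] 0.17786127889835737
wrist 8035 [[0.5339, 0.0635, 0.1138], [0.5969, 0.124, 0.1335]]
side 715 [[0.5326, 0.0674, 0.1109], [0.5877, 0.1278, 0.1328]]
top 35 [[0.5431, 0.0592, 0.128], [0.5534, 0.069, 0.1691]]
```

View pics/side6.png

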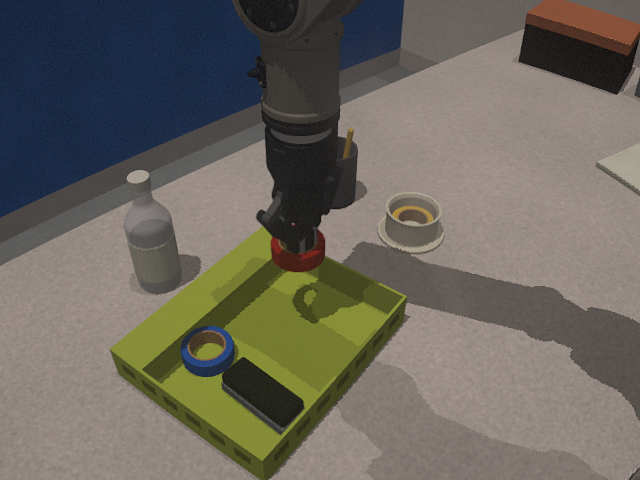

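View pics/wrist6.png

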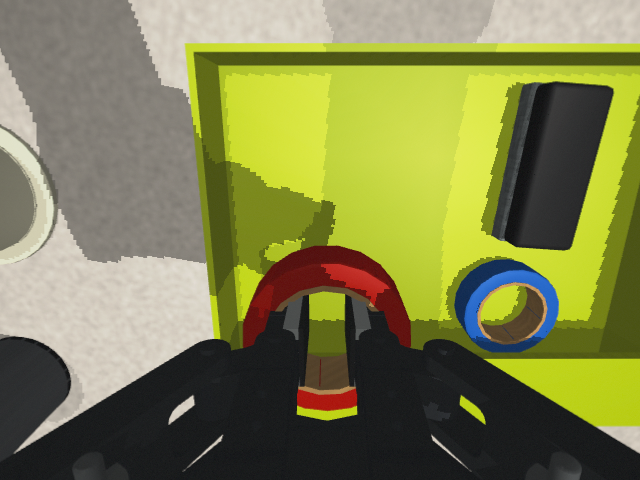

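```bash
cat > off.py <<'E'
from m2 import *
def off(tag,ztop=None):
    o=bot.get_obs();t=o['eef_pos'];q=o['tool_rot'];x=np.array([2*q[1]**2-1,2*q[1]*q[2]]);y=np.array([x[1],-x[0]])
    out={}
    for n in ['wrist','side']:
        c=bot.read_camera(n);save(c,n+tag+'.png');X=cloud(c);H,S,V=cv2.split(cv2.cvtColor(c['frame'],cv2.COLOR_RGB2HSV))
        m=((H<6)|(H>172))&(S>130)&(np.linalg.norm(X-t,axis=2)<.07)
        P=X[m]; zt=np.percentile(P[:,2],97)
        T=P[P[:,2]>zt-.0025]
        f=fixfit(T,.0275); B=P[P[:,2]<zt-.006]; B=B[np.hypot(*(B[:,:2]-f[0]).T)>.027]
        g=fixfit(B,.033)
        for nm,(cc,e) in (('top ann',f),('wall r33',g)):
            d=cc-t[:2];print(n,nm,'z',zt.round(4),cc,e,'in tool mm',(1000*d@x).round(1),(1000*d@y).round(1))
    print('tcp',t,x)
if __name__=='__main__':
    import sys; off(sys.argv[1])
E
python3 off.py 7
```

```text
wrist top ann z 0.1322 [0.5652 0.0942] 0.0026 in tool mm -0.3 6.2
wrist wall r33 z 0.1322 [0.5665 0.0945] 0.0002 in tool mm -0.3 7.5
side top ann z 0.1322 [0.5638 0.0959] 0.0028 in tool mm 1.6 5.2
side wall r33 z 0.1322 [0.5661 0.0947] 0.0006 in tool mm -0.0 7.2
tcp [0.55905072 0.09330264 0.13541638] [-0.19469996  0.98086226]
```

```bash
python3 - <<'E'
from m2 import *
a=cv2.imread('pics/wrist7.png')[230:440,220:440];cv2.imwrite('pics/z7.png',cv2.resize(a,None,fx=2.8,fy=2.8,interpolation=cv2.INTER_CUBIC))
o=bot.get_obs();t=o['eef_pos'];q=o['tool_rot'];x=np.array([2*q[1]**2-1,2*q[1]*q[2]]);y=np.array([x[1],-x[0]])
c=bot.read_camera('wrist');X=cloud(c);H,S,V=cv2.split(cv2.cvtColor(c['frame'],cv2.COLOR_RGB2HSV))
m=((H<6)|(H>172))&(S>130)&(np.linalg.norm(X-t,axis=2)<.07)
P=X[m];P=P[P[:,2]>.1285];d=P[:,:2]-t[:2]
A=np.c_[d@x,d@y,np.ones(len(d))];print(np.linalg.lstsq(A,P[:,2],rcond=None)[0])
d=X-t;dx=d[...,:2]@x;dy=d[...,:2]@y
k=(V<70)&(S<80)&(np.abs(dx)<.03)&(np.abs(dy)<.02)
for lo in range(-30,40,6):
    j=k&(1000*d[...,2]>=lo)&(1000*d[...,2]<lo+6)
    if j.sum()>5:print(lo,j.sum(),np.percentile(1000*dx[j],[1,30,50,70,99]).round(),np.percentile(1000*dy[j],[1,50,99]).round())
E
```

```text
[-0.00103995 -0.00040038  0.13123068]
-18 46 [-8. -8. -8. -8.  7.] [-7.  4. 10.]
-12 139 [-16.  -8.  -8.   7.  15.] [-10.  -4.   9.]
-6 330 [-21.  -9.   7.   9.  21.] [-11.  -6.   7.]
0 483 [-21. -14.  -8.  15.  21.] [-11.  -6.  10.]
6 363 [-21.  -8.  -8.   8.  20.] [-11.  -6.  10.]
12 854 [-17.  -8.   7.   8.  17.] [-11.  -2.  11.]
18 1200 [-29. -14.   9.  13.  28.] [-13. -11.   7.]
24 2042 [-29. -15.   9.  15.  29.] [-13. -11.   9.]
30 3189 [-30. -20.  10.  26.  30.] [-12.  -8.  10.]
36 193 [-21.  -9.  -9.   9.  30.] [-15. -11.  -0.]
```

View pics/z7.png

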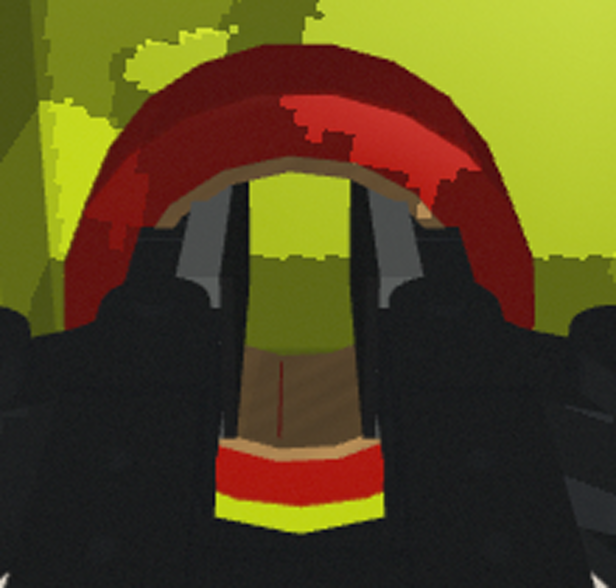

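Emit:
step_arm:
  targets:
    - [-25,-4,0,0,0.65]
    - [-55,-8,0,0,0.65]
    - [-85,-13,0,0,0.65]
    - [-115,-18,0,0,0.65]
    - [-145,-22,0,0,0.65]
    - [-175,-27,0,0,0.65]
    - [-205,-31,0,0,0.65]
    - [-225,-35,0,0,0.65]
    - [-235,-36,0,0,0.65]
    - [-240.5,-37,0,0,0.65]
    - [-240.5,-37,0,0,0.65]
    - [-240.5,-37,0,0,0.65]
    - [-240.5,-37,0,0,0.65]

```text
t: 7.3
eef_pos: [0.5704, -0.1475, 0.1361]
tool_rot: [-0.0, 0.634, 0.774, 0.0]
contact_force: [-0.7, 0.7, -1.4]
gripper_width: 0.175
```

```bash
cat > tow.py <<'E'
from m2 import *
def tow():
    for n in ['wrist','side','top']:
        c=bot.read_camera(n);X=cloud(c);H,S,V=cv2.split(cv2.cvtColor(c['frame'],cv2.COLOR_RGB2HSV));z=X[...,2]
        w=(S<110)&(V>60)&(np.hypot(X[...,0]-.577,X[...,1]+.148)<.047)&(z>.04)&(z<.053)
        P=X[w]
        if len(P)<30: print(n,len(P));continue
        R=P[P[:,2]>.0455]; O=P[(P[:,2]<.0445)]
        print(n,'rim',len(P),np.median(R[:,2]).round(4),'r39.5',fixfit(R,.0395) if len(R)>10 else 0,'wall r40.5',fixfit(O,.0405) if len(O)>10 else 0)
tow()
E
python3 off.py 8; python3 tow.py
```

```text
wrist top ann z 0.1329 [ 0.5766 -0.1465] 0.0027 in tool mm -0.3 6.3
wrist wall r33 z 0.1329 [ 0.5779 -0.1462] 0.0002 in tool mm -0.2 7.6
side top ann z 0.1324 [ 0.5745 -0.1442] 0.0024 in tool mm 2.4 4.7
side wall r33 z 0.1324 [ 0.5767 -0.145 ] 0.0005 in tool mm 1.2 6.7
tcp [ 0.57040347 -0.14745395  0.1360868 ] [-0.19723785  0.98035538]
wrist rim 3219 0.0477 r39.5 (array([ 0.5788, -0.1481]), np.float64(0.0016)) wall r40.5 (array([ 0.5763, -0.1451]), np.float64(0.005))
side rim 655 0.0468 r39.5 (array([ 0.5775, -0.146 ]), np.float64(0.0019)) wall r40.5 (array([ 0.577 , -0.1442]), np.float64(0.0024))
top rim 542 0.047 r39.5 (array([ 0.5773, -0.1479]), np.float64(0.0018)) wall r40.5 (array([ 0.5784, -0.1546]), np.float64(0.0027))
```

View pics/wrist8.png

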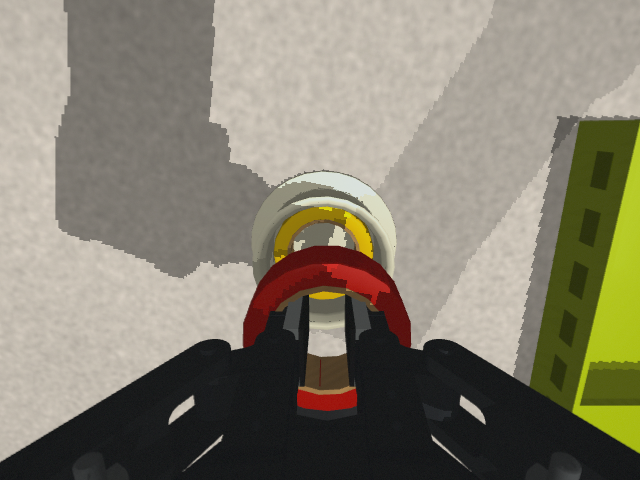

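View pics/side8.png

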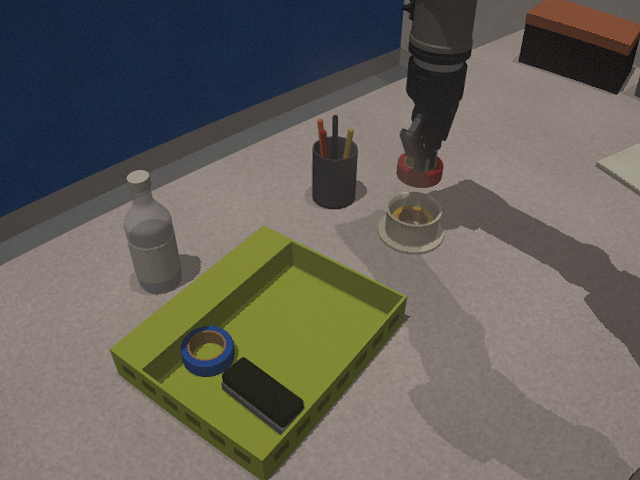

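Emit:
step_arm:
  targets:
    - [-1.5,0.7,10,0,0.65]
    - [-1.5,0.7,22,0,0.65]
    - [-1.5,0.7,35,0,0.65]
    - [-1.5,0.7,45,0,0.65]
    - [-1.5,0.7,51,0,0.65]
    - [-1.5,0.7,53,0,0.65]
    - [-1.5,0.7,53,0,0.65]
    - [-1.5,0.7,53,0,0.65]

```text
t: 8.22
eef_pos: [0.5714, -0.1511, 0.0834]
tool_rot: [0.0, 0.635, 0.773, 0.0]
contact_force: [0.9, -0.1, -0.7]
gripper_width: 0.179
```

```bash
python3 off.py 9; python3 tow.py
```

```text
wrist top ann z 0.0802 [ 0.5775 -0.1502] 0.0027 in tool mm -0.3 6.2
wrist wall r33 z 0.0802 [ 0.5788 -0.1499] 0.0002 in tool mm -0.2 7.5
wrist rim 4163 0.0477 r39.5 (array([ 0.5786, -0.1481]), np.float64(0.0016)) wall r40.5 (array([ 0.5855, -0.148 ]), np.float64(0.0019))
side rim 373 0.0466 r39.5 (array([ 0.5769, -0.145 ]), np.float64(0.0017)) wall r40.5 (array([ 0.5772, -0.1464]), np.float64(0.0025))
top rim 488 0.047 r39.5 (array([ 0.5774, -0.1477]), np.float64(0.0018)) wall r40.5 (array([ 0.5783, -0.1548]), np.float64(0.0027))m2.py:5: RuntimeWarning: Mean of empty slice.
  s=least_squares(f,P[:,:2].mean(0),loss='soft_l1',f_scale=.001);return np.round(s.x,4),np.round(np.sqrt(np.mean(s.fun**2)),4)
  ret = um.true_divide(
Traceback (most recent call last):
  File "off.py", line 16, in <module>
    import sys; off(sys.argv[1])
                ~~~^^^^^^^^^^^^^
  File "off.py", line 11, in off
    g=fixfit(B,.033)
  File "m2.py", line 5, in fixfit
    s=least_squares(f,P[:,:2].mean(0),loss='soft_l1',f_scale=.001);return np.round(s.x,4),np.round(np.sqrt(np.mean(s.fun**2)),4)
ValueError: Initial guess is outside of provided bounds
```

View pics/wrist9.png

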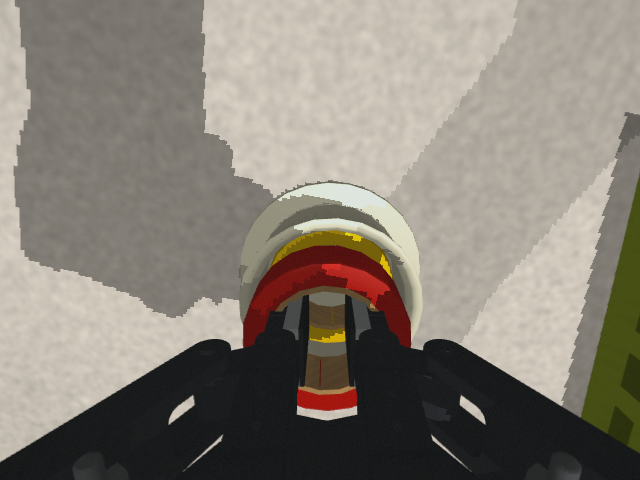

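View pics/side9.png

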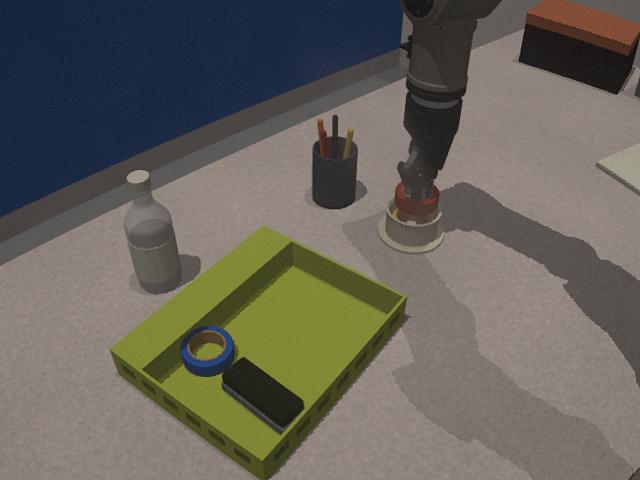

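Emit:
step_arm:
  targets:
    - [1.7,-0.3,3,0,0.65]
    - [1.7,-0.3,6,0,0.65]
    - [1.7,-0.3,9,0,0.65]
    - [1.7,-0.3,11,0,0.65]
    - [1.7,-0.3,12,0,0.65]
    - [1.7,-0.3,12,0,0.65]

```text
t: 8.97
eef_pos: [0.5703, -0.1494, 0.0709]
tool_rot: [-0.0, 0.635, 0.773, -0.0]
contact_force: [-0.5, 0.8, -1.3]
gripper_width: 0.178
```

```bash
sed -i 's/g=fixfit(B,.033)/g=fixfit(B,.033) if len(B)>20 else f/' off.py; python3 off.py 10; python3 tow.py
```

```text
wrist top ann z 0.0676 [ 0.5765 -0.1485] 0.0027 in tool mm -0.3 6.3
wrist wall r33 z 0.0676 [ 0.5777 -0.1482] 0.0002 in tool mm -0.3 7.5
side top ann z 0.0676 [ 0.5745 -0.1463] 0.0025 in tool mm 2.2 4.7
side wall r33 z 0.0676 [ 0.5745 -0.1463] 0.0025 in tool mm 2.2 4.7
tcp [ 0.57028678 -0.14940994  0.0708631 ] [-0.19450712  0.98090101]
wrist rim 4957 0.0478 r39.5 (array([ 0.5785, -0.1481]), np.float64(0.0015)) wall r40.5 (array([ 0.5857, -0.1467]), np.float64(0.002))
side rim 523 0.0473 r39.5 (array([ 0.5795, -0.1483]), np.float64(0.0066)) wall r40.5 (array([ 0.5777, -0.1465]), np.float64(0.0034))
top rim 468 0.047 r39.5 (array([ 0.5775, -0.1477]), np.float64(0.0019)) wall r40.5 (array([ 0.5776, -0.155 ]), np.float64(0.0027))
```

View pics/wrist10.png

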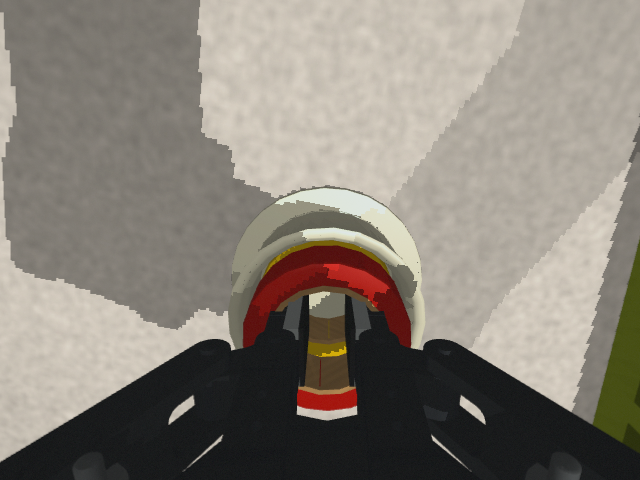

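Emit:
step_arm:
  targets:
    - [0,0.3,3,0,0.65]
    - [0,0.3,6,0,0.65]
    - [0,0.3,9,0,0.65]
    - [0,0.3,12,0,0.65]
    - [0,0.3,14,0,0.65]
    - [0,0.3,14.5,0,0.65]
    - [0,0.3,14.5,0,0.65]

```text
t: 9.8
eef_pos: [0.5707, -0.1493, 0.0565]
tool_rot: [-0.0, 0.635, 0.773, -0.0]
contact_force: [-0.8, -0.8, -1.4]
gripper_width: 0.177
```

```bash
python3 off.py 11
```

```text
wrist top ann z 0.0533 [ 0.5769 -0.1483] 0.0027 in tool mm -0.2 6.2
wrist wall r33 z 0.0533 [ 0.5782 -0.1481] 0.0002 in tool mm -0.3 7.6
side top ann z 0.0524 [ 0.5761 -0.1461] 0.0025 in tool mm 2.1 5.9
side wall r33 z 0.0524 [ 0.5761 -0.1461] 0.0025 in tool mm 2.1 5.9
tcp [ 0.57072647 -0.1492904   0.05648767] [-0.19466404  0.98086994]
```

View pics/wrist11.png

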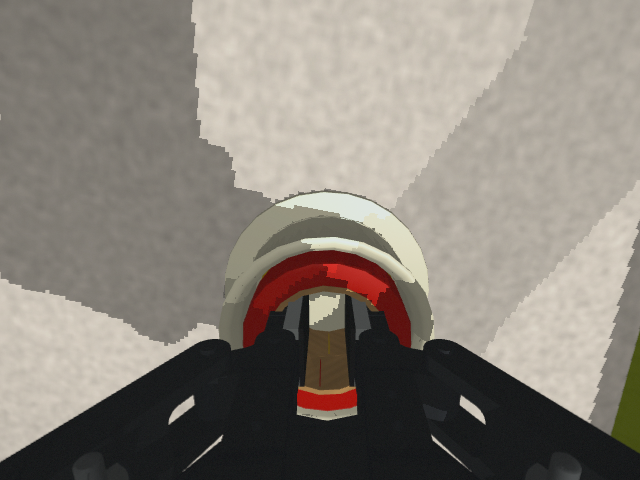

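Emit:
step_arm:
  targets:
    - [0,0,1,0,0.65]
    - [0,0,1.5,0,0.65]
    - [0,0,1.5,0,0.85]
    - [0,0,1.5,0,0.92]
    - [0,0,1.5,0,1]
    - [0,0,1.5,0,1]
    - [0,0,1.5,0,1]
    - [0,0,1.5,0,1]

```text
t: 10.57
eef_pos: [0.5709, -0.1494, 0.0554]
tool_rot: [0.0, 0.635, 0.773, 0.0]
contact_force: [0.4, -0.4, 0.3]
gripper_width: -0.002
```

```bash
python3 off.py 12
```

```text
wrist top ann z 0.0511 [ 0.5764 -0.1485] 0.003 in tool mm -0.2 5.6
wrist wall r33 z 0.0511 [ 0.5781 -0.1481] 0.0002 in tool mm -0.1 7.3
side top ann z 0.0501 [ 0.5759 -0.1457] 0.0025 in tool mm 2.7 5.6
side wall r33 z 0.0501 [ 0.5759 -0.1457] 0.0025 in tool mm 2.7 5.6
tcp [ 0.57089237 -0.14939744  0.05536766] [-0.19458435  0.98088578]
```

View pics/wrist12.png

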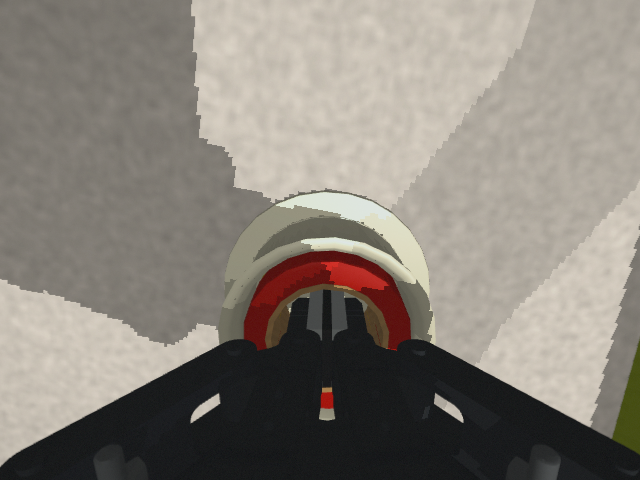

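Emit:
step_arm:
  targets:
    - [0,3,0,0,1]
    - [0,5,0,0,1]
    - [0,5,0,0,1]
    - [0,5,-8,0,1]
    - [0,5,-18,0,1]
    - [0,5,-30,0,1]
    - [0,5,-50,0,1]
    - [0,5,-80,0,1]
    - [0,5,-110,0,1]
    - [0,-30,-140,0,1]
    - [0,-70,-150,0,1]
    - [0,-100,-150,0,1]
    - [0,-100,-150,0,1]
    - [0,-100,-150,0,1]

```text
t: 11.83
eef_pos: [0.4714, -0.1696, 0.207]
tool_rot: [0.001, 0.636, 0.772, 0.001]
contact_force: [0.3, -0.3, 0.5]
gripper_width: 0.002
```

```bash
cat > fin.py <<'E'
from m2 import *
print(bot.get_obs()['eef_pos'],bot.get_obs()['contact_force'])
for n in ['side','wrist','top']:
    c=bot.read_camera(n);save(c,n+'13.png');X=cloud(c);H,S,V=cv2.split(cv2.cvtColor(c['frame'],cv2.COLOR_RGB2HSV));z=X[...,2]
    nr=np.hypot(X[...,0]-.577,X[...,1]+.148)<.047
    P=X[nr&((H<6)|(H>172))&(S>130)]; T=P[P[:,2]>.045]
    if len(T)>20:
        A=np.c_[T[:,:2]-T[:,:2].mean(0),np.ones(len(T))];print(n,'red',len(T),'z',np.median(T[:,2]).round(4),fixfit(T,.0275),T.min(0).round(4),T.max(0).round(4),'tilt',np.linalg.lstsq(A,T[:,2],rcond=None)[0].round(4))
    w=nr&(S<110)&(V>60)&(z>.0455)&(z<.053);R=X[w]
    if len(R)>20: print('  rim',fixfit(R,.0395),R.min(0).round(4),R.max(0).round(4))
E
python3 fin.py
```

```text
[ 0.47143118 -0.16958645  0.20699128] [ 0.29422665 -0.29355802  0.45363457]
side red 266 z 0.0487 (array([ 0.5772, -0.1475]), np.float64(0.0025)) [ 0.545  -0.1794  0.0454] [ 0.6098 -0.1141  0.0514] tilt [-0.0121 -0.0032  0.0487]
  rim (array([ 0.5776, -0.1453]), np.float64(0.0086)) [ 0.5358 -0.1897  0.0455] [ 0.6202 -0.103   0.0511]
  rim (array([ 0.5763, -0.1487]), np.float64(0.0015)) [ 0.5445 -0.1906  0.0458] [ 0.5868 -0.1067  0.0498]
top red 849 z 0.0488 (array([ 0.5758, -0.149 ]), np.float64(0.0027)) [ 0.5441 -0.1821  0.045 ] [ 0.6082 -0.1167  0.0531] tilt [-0.0052 -0.003   0.0488]
  rim (array([ 0.5775, -0.149 ]), np.float64(0.0027)) [ 0.5351 -0.1919  0.0455] [ 0.6204 -0.1066  0.0508]
```

View pics/top13.png

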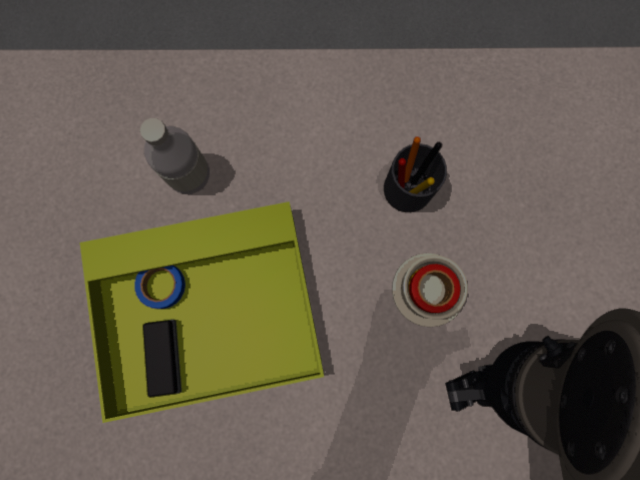

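View pics/side13.png

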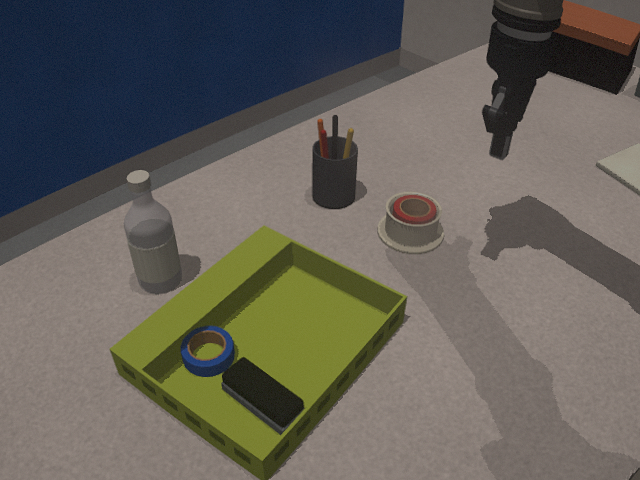

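View pics/wrist13.png

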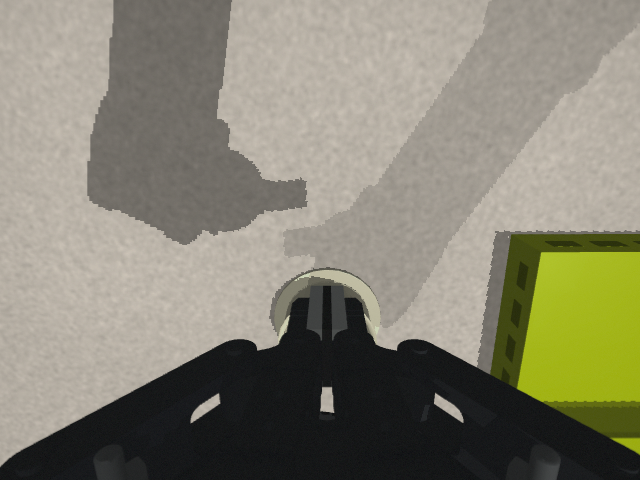

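```bash
python3 -c "
from station import bot
print(bot.hand_in())"
```

```text
the job is handed in; nothing more can be done
None
```

The red roll is in the tape tower, flat on the yellow roll, and I handed the job in at about 12 s of the 64 s allowed; no verdict came back.

I put the shut fingers into the roll's hole and dragged it about 45 mm out from under the cover. I then opened the fingers against the core, lifted the roll clear of the basket, lowered it into the tower and shut the fingers to let go. The gripper is now clear of everything, with no contact force.

**Last checks:**
- **Height:** the top of the red roll reads 48.8 mm. That camera reads surfaces here about 1 mm low, so it fits the expected 50 mm.
- **Level and centring:** the tilt is about 0.01 rad. In the top view the roll's centre is within about 2 mm of the tower's rim and of where the yellow roll was measured.
- **Everything else:** the blue roll and the eraser look untouched in the basket, and the bottle and the pen pot stand where they were.

**Disagreements:**
- **Cameras:** the side and top cameras differ by 2 to 3 mm in y, within the stated calibration error. I did the fit on differences taken within one camera.
- **Hidden yellow roll:** it is covered now, so I did not measure it again after the drop; the red roll's height fits it still being at the bottom.
- **Grip offset:** the roll sat 7 mm off the tool's centre in the grip. I allowed for that when placing it.

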